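# Stand the tipped bottles back in the lane in order of height

### The arm

A 6-joint arm with a two-finger parallel gripper is mounted at the origin on the work surface; the furniture and walls round the work are solid. World frame = base frame: x ahead of the robot, y to its left, z up, the work surface at z = 0. Lengths are in mm, angles in rad, forces in N, time in s.
With the tool pointing down it reaches from about 350 to 975 mm from the base axis. Payload 7.1 kg.
Tool frame: the origin (TCP) lies midway between the tips of the shut fingers; the grasp point (between the pads) lies 19 mm behind it; z points along the fingers, y is the line along which they close (so a half turn about z gives the same grasp; the last joint's range is limited). The gripper opens to 88 mm and grips with 3 to 60 N. Pads are 20 mm wide; open, the fingers measure 115 mm over their backs; the gripper's body (75 mm by 178 mm) begins 61 mm behind the grasp point.
Start: joints at [1.264, 0.423, 1.63, -0, 1.089, -0.019], TCP at [177.37, 599.287, 222.675] pointing down, gripper open.
Joint ranges: [-3, 3], [-0.9, 2.11], [0.09, 2.58], [-1.31, 4.45], [0.11, 2.69], [-2.54, 2.54]. Speed limits (rad/s): [2.39, 2.39, 3.01, 3.14, 3.14, 3.14].

### API

Orientations are given as a rotation vector (axis times angle).
In Python, from workcell import get_obs, get_image, camera_params, close_job gives the robot as it stands.
- The arm moves only by the shell command python3 -m creep 'ROWS' [OPENING]. ROWS is a JSON object of lists of equal length, an entry for each row: "delta_pos": the shift along the tool's x, y, z in m, a list of three; "twist": the turn, a rotation vector about the tool's x, y, z in degrees, a list of three. A call has 1 to 20 rows; each row shifts and turns the commanded pose from where the row before left it, along the tool's axes as they then stand; what a row does not reach is not made up. A row lasts 1/12 s, in which the tool goes at most 41.7 mm and 7.16 degrees, less where a joint would pass 70% of its speed; a pose out of reach is approached as far as the arm can. A call with a gripper value outside its range is refused whole. OPENING is the opening, from 0 (shut) to 1 (fully open), set as the call begins (- or left out, the last holds). The fingers move at their own pace and stop on an object; the grip force is fixed at half the most. Time passes only in rows, so rows that do not move let the fingers close. It gives the time, the measured TCP pose, the force, the opening and the grip force at its end, in the units of the state.
- get_obs(): the state, without advancing time (a new reading comes with each control period).
- get_image(name): name is "side" or "top"; returns (picture, depth): 400x640x3 uint8, red, green, blue; 400x640 float32, mm along the optical axis (not along the pixel's ray), 0 where there is no reading.
- camera_params(name): a dict with "camera_matrix" (3x3 intrinsics, pixels), "extrinsics" (4x4, takes a point from camera to world coordinates). Camera axes: x right, y down, z forward; pixel columns grow to the right and rows downward; lengths in mm; the calibration is good to about 2 mm. A picture is of the moment at which its call begins. camera_params takes no time and is no camera call.
- close_job(): hands the job in; it is judged then, once.
The state is a dict: "t": time; "qpos": joint angles; "qvel": joint speeds; "joint_torque": joint torques, N m; "ee_pos": TCP position; "orientation": TCP orientation; "ft_force": force on the tool from outside, world axes, zero at the start; "moment": the same for the moment, N m; "width": finger opening in mm; "grasp_force": force on a finger pad.
Only numpy, scipy, OpenCV 4.12 (cv2) and the standard library are available. Lean on these libraries where they do the work, as an engineer would, in place of code of your own. Each camera call takes 0.05 s, during which the arm holds its last target. There are 200 camera calls.

### The job

The containers in the wooden lane are kept in order of height, from the tallest at one end to the shortest at the other, but two bottles have been tipped out and lie in front of it. Stand both upright in the two empty bays, each in the bay where it belongs, so that the whole row steps down in height again. Leave the three that still stand upright in their places.

Things in the scene. Friction and masses are not known exactly. Their poses are not given: they have to be found in the camera images.
- lane: Fixed low wooden tray (the lane), 96 mm deep, 595 mm long; five bays in a row along its y axis, centres at y = +230, +115, 0, -115, -230 mm. Origin: centre of its underside. Bay floors 6 mm above the worktop; outer lips 10 mm thick, tops at 16 mm; slats between bays 5 mm thick, tops at 12 mm. Clear bay 76 x 110 mm. x points away from the robot, y left.
- bay_left (a point): Centre of the floor of the empty bay left of the middle bay (lane y = +115 mm). Axes as the lane's.
- bay_right (a point): Centre of the floor of the empty bay right of the middle bay (lane y = -115 mm). Axes as the lane's.
- tipped_bottle: White plastic squeeze bottle, 48 mm diameter, 170 mm tall: plain cylindrical body to about 110 mm, then shoulder, cap 26 mm across from 130 to 149 mm, thin nozzle at the top. At the start it lies on the worktop in front of the lane, nozzle roughly towards the lane. Origin: centre of its foot; z axis: from foot to top along its long axis.
- tipped_small: Small squeeze bottle, 32 mm diameter, 100 mm tall: cylindrical body to about 70 mm, pointed cap 16 mm across on top. At the start it lies on the worktop in front of the lane, cap roughly towards the lane. Origin: centre of its foot; z axis: from foot to top along its long axis.
- tall_bottle: The tallest container, a squeeze bottle 52 mm diameter, 190 mm tall, standing in one of the two end bays. Origin: centre of its foot; z axis: from foot to top along its long axis.
- middle_bottle: Bottle 54 mm diameter, 155 mm tall, standing in the middle bay. Origin: centre of its foot; z axis: from foot to top along its long axis.
- tin: The shortest container, a round tin with lid, 66 mm diameter, 60 mm tall, standing in the end bay away from the tallest bottle. Origin: centre of its foot; z axis: from foot to top along its long axis.

How it is judged:
By the outcome, as a careful person would: the job done as asked, in the order asked, and still so for the second after the job is handed in, with the robot touching nothing.
It also fails if it takes over 72 s, if anything falls off the work surface, if the arm or the gripper's body presses on something with over 40 N, if the wrist force passes 120 N, or if a joint passes its speed limit or range.

## Working session

There is one attempt and no reset: what is moved stays moved. The work goes in short steps, Python scripts to look and compute and a shell command to move; the robot and the scene stay as the last step left them, time stands still between calls to the robot, and variables do not carry over. Pictures are saved under pics/ and viewed, at most 10 in all, crops included, and the job is handed in when it is done.

```bash
ls; mkdir -p pics
python3 - <<'E'
from workcell import *
import cv2,numpy as np
o=get_obs();print(o)
for n in("top","side"):
    p,d=get_image(n);cv2.imwrite(f"pics/{n}0.png",p[:,:,::-1]);np.savez(f"{n}0.npz",p=p,d=d)
    c=camera_params(n);print(np.round(c["camera_matrix"],1).tolist(),np.round(c["extrinsics"],3).tolist())
E
```

```text
pics
{'t': 0.0, 'qpos': array([ 1.26397376e+00,  4.23858491e-01,  1.63070870e+00,  2.42139362e-06,
        1.08862939e+00, -1.90272980e-02]), 'qvel': array([ 1.32360027e-03, -8.81850300e-05, -1.54842015e-03, -4.71836409e-04,
        6.82260602e-04,  3.36759036e-06]), 'joint_torque': array([-9.76002557e-04, -5.44630015e+01, -2.73655093e+01,  6.43847161e-02,
        2.27644283e-02, -1.26324626e-04]), 'ee_pos': array([177.21466162, 598.7431285 , 221.88335177]), 'orientation': array([-4.50473229e-01, -3.10886220e+00,  2.48532205e-03]), 'ft_force': array([-0.0370957 ,  0.2520829 , -0.03076766]), 'moment': array([ 0.00484576, -0.0416347 , -0.00805774]), 'grasp_force': 0.0, 'width': 87.60141975382801}
[[493.9, 0.0, 313.9], [0.0, 493.9, 198.6], [0.0, 0.0, 1.0]] [[0.277, -0.888, 0.366, 68.305], [-0.961, -0.253, 0.114, -76.203], [-0.008, -0.383, -0.924, 1197.144], [0.0, 0.0, 0.0, 1.0]]
[[405.4, 0.0, 319.7], [0.0, 405.4, 200.6], [0.0, 0.0, 1.0]] [[0.997, -0.056, 0.056, 476.363], [-0.079, -0.607, 0.791, -782.169], [-0.011, -0.793, -0.609, 682.879], [0.0, 0.0, 0.0, 1.0]]
```

View pics/top0.png

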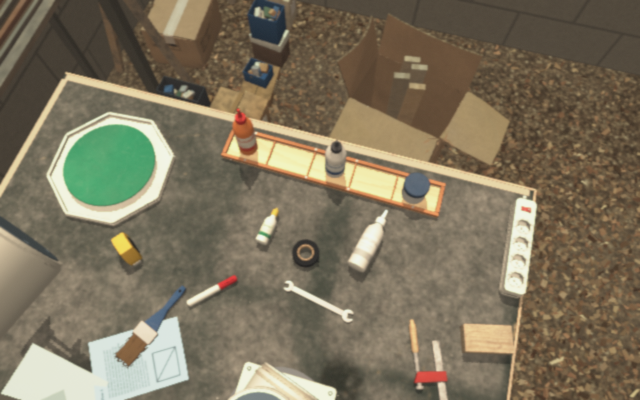

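View pics/side0.png

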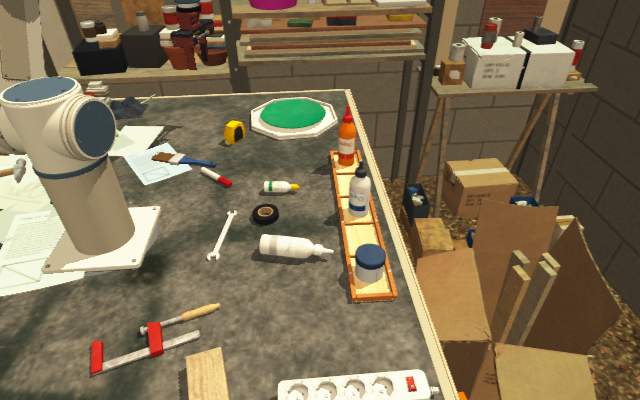

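The top view shows the orange tall bottle (245,132), the middle bottle (335,160) and the tin (416,187) standing in the lane. The white bottle lies at about (368,245) and the small one at (267,228), with a tape roll between them at (305,252). So the tall white bottle goes in bay_left and the small one in bay_right.

```bash
cat > h.py <<'E'
from workcell import *
import cv2,numpy as np
from scipy.spatial.transform import Rotation as R
def cloud(n,d):
    c=camera_params(n);K=np.array(c["camera_matrix"]);T=np.array(c["extrinsics"])
    v,u=np.mgrid[:400,:640]
    P=np.stack([(u-K[0,2])/K[0,0]*d,(v-K[1,2])/K[1,1]*d,d],-1)
    return P@T[:3,:3].T+T[:3,3]
def ray(n,uv,z):
    c=camera_params(n);K=np.array(c["camera_matrix"]);T=np.array(c["extrinsics"])
    r=T[:3,:3]@np.linalg.inv(K)@[uv[0],uv[1],1.]
    return T[:3,3]+r*(z-T[2,3])/r[2]
E
python3 - <<'E'
from h import *
for n,rois in (("top",dict(big=(340,205,400,280),small=(250,203,284,248),tape=(288,236,325,270),tall=(228,104,262,156),mid=(322,136,352,180),tin=(400,168,434,206))),("side",dict(big=(250,225,336,268),small=(255,173,304,198)))):
    f=np.load(n+"0.npz");P=cloud(n,f["d"])
    for k,(a,b,c,d) in rois.items():
        Q=P[b:d,a:c].reshape(-1,3);Q=Q[(Q[:,2]>(8 if k in("big","small","tape") else 25))&(Q[:,2]<230)]
        m=Q.mean(0);w,V=np.linalg.eigh(np.cov(Q[:,:2].T));ax=V[:,1]*np.sign(V[0,1])
        s=(Q[:,:2]-m[:2])@ax;t=(Q[:,:2]-m[:2])@V[:,0]
        q=lambda x:np.round(np.percentile(x,[0,2,50,98,100]),1)
        print(n,k,len(Q),m.round(1),"axis",np.degrees(np.arctan2(ax[1],ax[0])).round(1),"s",q(s),"t",q(t),"z",q(Q[:,2]))
        if k in("big","small"):
            for e in np.arange(s.min(),s.max(),10):
                i=(s>=e)&(s<e+10)
                if i.sum()>2:print("  s%.0f x%.1f y%.1f zmax %.1f t %.1f..%.1f"%(e+5,*(m[:2]+ax*(e+5)),Q[i,2].max(),t[i].min(),t[i].max()))
# lane
f=np.load("top0.npz");p=f["p"];hsv=cv2.cvtColor(p,cv2.COLOR_RGB2HSV)
m=cv2.inRange(hsv,(4,90,90),(32,255,255));m[:115]=0;m[220:]=0;m[:,:215]=0;m[:,450:]=0
m=cv2.morphologyEx(m,cv2.MORPH_CLOSE,np.ones((5,5)))
c=max(cv2.findContours(m,0,2)[0],key=cv2.contourArea);B=cv2.boxPoints(cv2.minAreaRect(c));print(B.tolist())
W=np.array([ray("top",b,16) for b in B]);print(W.round(1).tolist())
P=cloud("top",f["d"]);Q=P[m>0];Q=Q[(Q[:,2]<22)&(Q[:,2]>1)];r=cv2.minAreaRect(Q[:,:2].astype(np.float32));print(r,cv2.boxPoints(r).tolist(),np.percentile(Q[:,2],[5,50,95]))
E
```

```text
top big 1032 [447.8 -92.4  39.7] axis -13.8 s [-63.5 -62.3  -2.8  94.6 141.9] t [-25.2 -22.9  -0.   21.7  22.9] z [ 8.4 19.  41.6 50.5 53.8]
  s-58 x391.0 y-78.5 zmax 52.5 t -24.1..22.5
  s-48 x400.8 y-80.8 zmax 52.6 t -22.9..22.3
  s-38 x410.5 y-83.2 zmax 50.8 t -23.5..22.7
  s-28 x420.2 y-85.6 zmax 53.6 t -23.7..22.6
  s-18 x429.9 y-88.0 zmax 51.1 t -24.6..22.3
  s-8 x439.6 y-90.4 zmax 52.0 t -23.6..22.9
  s2 x449.3 y-92.8 zmax 50.8 t -24.4..22.6
  s12 x459.0 y-95.2 zmax 49.9 t -25.2..22.2
  s22 x468.7 y-97.6 zmax 53.8 t -24.7..22.0
  s32 x478.4 y-100.0 zmax 52.4 t -25.1..22.6
  s42 x488.1 y-102.4 zmax 50.9 t -21.3..21.1
  s52 x497.8 y-104.8 zmax 46.9 t -15.0..15.5
  s62 x507.6 y-107.1 zmax 40.8 t -14.3..11.3
  s72 x517.3 y-109.5 zmax 39.2 t -13.4..11.0
  s82 x527.0 y-111.9 zmax 40.6 t -12.2..9.8
  s92 x536.7 y-114.3 zmax 30.3 t -6.2..2.5
  s102 x546.4 y-116.7 zmax 27.8 t -5.8..2.0
  s142 x585.2 y-126.3 zmax 13.6 t 11.3..21.5
top small 402 [424.4 159.6  27. ] axis -6.4 s [-40.  -38.5  -1.9  52.5  61. ] t [-17.6 -15.6   0.7  13.1  14.2] z [ 8.4 14.9 28.3 34.8 36. ]
  s-35 x389.7 y16
[... 2325 characters left out ...]
ax 31.9 t -14.9..8.5
  s32 x458.1 y149.5 zmax 26.9 t -9.6..4.1
  s42 x468.1 y149.1 zmax 26.4 t -9.0..4.4
  s52 x478.1 y148.6 zmax 23.6 t -8.0..5.4
[[219.5609588623047, 157.1565399169922], [247.05320739746094, 58.64275360107422], [465.354248046875, 119.56398010253906], [437.86199951171875, 218.0777587890625]]
[[582.7, 346.7, 16.0], [910.3, 381.8, 16.0], [878.5, -267.7, 16.0], [571.3, -248.5, 16.0]]
((595.6665649414062, 51.99774169921875), (605.685791015625, 266.9417724609375), 89.89574432373047) [[461.6448669433594, -250.60177612304688], [728.586181640625, -251.08749389648438], [729.688232421875, 354.5972595214844], [462.7469482421875, 355.0829772949219]] [ 2.87971052 12.11427383 18.90004964]
```

```bash
cat >> h.py <<'E'
def plan(p,yaw,tilt):
    """TCP target p (mm), yaw = heading of bottle axis deg, tilt: + = tool points back to robot"""
    o=get_obs();Rc=R.from_rotvec(o["orientation"]);
    Rd=R.from_euler("z",yaw,degrees=True)*R.from_matrix(np.array([[-1,0,0],[0,1,0],[0,0,-1.]]))*R.from_euler("y",tilt,degrees=True)
    d=np.array(p)-o["ee_pos"]
    print("t",round(o["t"],2),"tcp",o["ee_pos"].round(1),"q",o["qpos"].round(2),"w",round(o["width"],1),"F",o["ft_force"].round(1),"grip",round(o["grasp_force"],1))
    print("move-first",Rc.inv().apply(d).round(1),"then twist",np.degrees((Rc.inv()*Rd).as_rotvec()).round(1),"| move after twist",Rd.inv().apply(d).round(1))
E
python3 - <<'E'
from h import *
f=np.load("top0.npz");hsv=cv2.cvtColor(f["p"],cv2.COLOR_RGB2HSV)
for uv in((292,162),(375,184),(232,148),(300,178)):print(uv,hsv[uv[1],uv[0]],cloud("top",f["d"])[uv[1],uv[0]].round(0))
m=cv2.inRange(hsv,(18,60,180),(35,255,255));m[:120]=0;m[215:]=0;m[:,:222]=0;m[:,446:]=0
for c in cv2.findContours(m,0,2)[0]:
    if cv2.contourArea(c)<150:continue
    W=np.array([ray("top",q[0],6)[:2] for q in c],np.float32);r=cv2.minAreaRect(W);print(cv2.boundingRect(c),np.round(r[0],1),np.round(r[1],1),round(r[2],1),W.min(0).round(),W.max(0).round())
o=cv2.inRange(hsv,(4,130,100),(17,255,255));o[:120]=0;o[215:]=0;o[:,:218]=0;o[:,450:]=0
v,u=np.nonzero(o)
# front lip: lowest orange pixel per column -> z~8 plane front face bottom edge z=0
E_=np.array([ray("top",(x,v[u==x].max()),0)[:2] for x in range(235,436,5) if (u==x).any()]);k=np.polyfit(E_[:,1],E_[:,0],1);res=E_[:,0]-np.polyval(k,E_[:,1]);g=abs(res)<6;k=np.polyfit(E_[g,1],E_[g,0],1);print("front edge x= %.4f*y+%.1f"%tuple(k),g.sum(),len(g))
plan([440,-92,150],-13.5,0)
img=f["p"][110:220,210:450].copy();img[o[110:220,210:450]>0]=(0,0,255);img[m[110:220,210:450]>0]=(0,255,0);cv2.imwrite("pics/lane.png",cv2.resize(img[:,:,::-1],None,fx=3,fy=3))
E
```

```text
(292, 162) [ 29  65 242] [627. 157.   5.]
(375, 184) [ 27  73 242] [623. -73.   9.]
(232, 148) [ 31  55 243] [624. 328.   3.]
(300, 178) [ 12 130 120] [586. 122.   9.]
(424, 186, 16, 26) [ 626.4 -222.7] [71.7 32.6] 0.5 [ 591. -239.] [ 662. -206.]
(338, 139, 108, 36) [715.  -94.4] [301.2  28.4] 89.9 [ 701. -245.] [730.  56.]
(251, 138, 154, 65) [631.5  60.7] [428.6  76.5] 88.6 [ 592. -153.] [674. 274.]
(252, 120, 85, 27) [713.8 182.3] [ 29.3 242. ] 0.6 [700.  61.] [730. 303.]
front edge x= 0.0219*y+588.4 40 41
t 0.1 tcp [177.2 598.8 222. ] q [ 1.26  0.42  1.63 -0.    1.09 -0.02] w 87.7 F [-0.   0.1 -0.2] grip 0.0
move-first [-448.  -587.7   72.8] then twist [-0.1 -0.  -3. ] | move after twist [-416.8 -610.4   72. ]
```

View pics/lane.png

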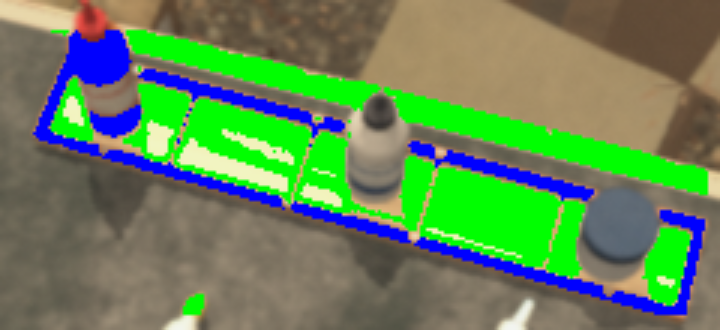

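The crop shows the rims and the two empty bays clearly. The bays lie between the slats at crop columns 185–302 and 427–559.

Run:
```python
from h import *
for a,b in (((178,163),(192,95)),((292,205),(312,130)),((416,238),(438,165)),((553,268),(565,200))):
    print([ray("top",(210+q[0]/3,110+q[1]/3),12)[:2].round(1).tolist() for q in(a,b)])
# ends of rim at z=16
for q in((40,138),(70,70),(690,312),(703,222)): print(ray("top",(210+q[0]/3,110+q[1]/3),16)[:2].round(1))
```

```text
[[600.7, 212.2], [669.8, 221.4]]
[[589.0, 102.7], [665.2, 106.4]]
[[588.2, -10.3], [662.2, -11.3]]
[[593.2, -131.2], [659.4, -127.3]]
[588.8 338.1]
[662.1 335.8]
[ 583.7 -251.7]
[ 669.6 -247.1]
```

```bash
python3 -m creep '{"delta_pos":[[-0.022,-0.029,0.0],[-0.022,-0.029,0.0],[-0.022,-0.029,0.0],[-0.022,-0.029,0.0],[-0.022,-0.029,0.0],[-0.022,-0.029,0.0],[-0.022,-0.029,0.0],[-0.022,-0.029,0.0],[-0.022,-0.029,0.0],[-0.022,-0.029,0.0],[-0.022,-0.029,0.0],[-0.022,-0.029,0.0],[-0.022,-0.029,0.0],[-0.022,-0.029,0.0],[-0.022,-0.029,0.0],[-0.022,-0.029,0.0],[-0.022,-0.029,0.0],[-0.022,-0.029,0.0],[-0.022,-0.029,0.0],[-0.022,-0.029,0.0]],"twist":[[0,0,0],[0,0,0],[0,0,0],[0,0,0],[0,0,0],[0,0,0],[0,0,0],[0,0,0],[0,0,0],[0,0,0],[0,0,0],[0,0,0],[0,0,0],[0,0,0],[0,0,0],[0,0,0],[0,0,0],[0,0,0],[0,0,-3],[0,0,0]]}' 1; python3 -c "
from h import *
plan([440,-91,100],-13.5,35)"
```

```text
t: 1.77
ee_pos: [436.2, -83.0, 222.6]
orientation: [-0.366, -3.12, -0.0]
ft_force: [0.6, 1.0, 0.6]
width: 87.8
grasp_force: 0.0
t 1.77 tcp [436.2 -83.  222.6] q [-0.21  0.15  2.01  0.    0.97 -1.55] w 87.8 F [0.6 1.  0.6] grip 0.0
move-first [ -5.6  -6.9 122.6] then twist [-0.  35.   0.1] | move after twist [-74.8  -6.9  97.2]
```

```bash
python3 -m creep '{"delta_pos":[[0,0,0],[0,0,0],[0,0,0],[0,0,0],[0,0,0],[0,0,0],[0,0,0]],"twist":[[0,5,0],[0,6,0],[0,6,0],[0,6,0],[0,6,0],[0,6,0],[0,0,0]]}' 1; python3 -c "
from h import *
plan([429.4,-87.5,10.4],-13.5,35)"
```

```text
t: 2.35
ee_pos: [437.4, -81.4, 220.2]
orientation: [-0.297, -2.509, -0.095]
ft_force: [-0.2, -0.0, 0.3]
width: 88.3
grasp_force: 0.0
t 2.35 tcp [437.4 -81.4 220.2] q [-0.22  0.49  1.67  0.01  1.59 -1.56] w 88.3 F [-0.2 -0.   0.3] grip 0.0
move-first [-116.4   -7.8  174.6] then twist [-0.  -0.4 -0. ] | move after twist [-115.2   -7.8  175.5]
```

```bash
python3 -m creep '{"delta_pos":[[-0.02,-0.002,0],[-0.03,-0.002,0],[-0.033,-0.002,0],[-0.033,-0.002,0],[0,0,0.02],[0,0,0.03],[0,0,0.03],[0,0,0.025],[0,0,0]],"twist":[[0,0,0],[0,0,0],[0,0,0],[0,0,0],[0,0,0],[0,0,0],[0,0,0],[0,0,0],[0,0,0]]}' 1; python3 -c "
from h import *
p,d=get_image('side');cv2.imwrite('pics/s1.png',p[100:300,150:450,::-1].repeat(2,0).repeat(2,1))
plan([429.4,-87.5,10.4],-13.5,35)"
```

```text
t: 3.1
ee_pos: [463.3, -95.7, 67.8]
orientation: [-0.297, -2.509, -0.095]
ft_force: [-0.1, -0.3, 0.9]
width: 87.6
grasp_force: 0.0
t 3.15 tcp [466.  -96.3  69.5] q [-0.23  0.74  1.65  0.    1.37 -1.57] w 87.3 F [-0.4  0.8 -0.3] grip 0.0
move-first [-3.3  0.  70. ] then twist [-0.  -0.2  0. ] | move after twist [-3.1  0.  70. ]
```

View pics/s1.png

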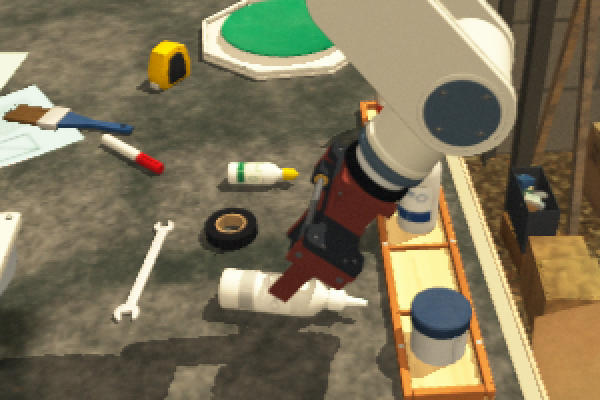

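The picture shows the tilted gripper over the white bottle's body, at about (300,280) in the crop, straddling it and clear of the lane. I'll descend and close.

```bash
python3 -m creep '{"delta_pos":[[-0.003,0,0.015],[0,0,0.02],[0,0,0.02],[0,0,0.015],[0,0,0],[0,0,0]],"twist":[[0,0,0],[0,0,0],[0,0,0],[0,0,0],[0,0,0],[0,0,0]]}' 1;  python3 -m creep '{"delta_pos":[[0,0,0],[0,0,0],[0,0,0],[0,0,0],[0,0,0],[0,0,0],[0,0,0],[0,0,0],[0,0,0],[0,0,0]],"twist":[[0,0,0],[0,0,0],[0,0,0],[0,0,0],[0,0,0],[0,0,0],[0,0,0],[0,0,0],[0,0,0],[0,0,0]]}' 0
```

```text
t: 3.65
ee_pos: [433.2, -88.5, 12.1]
orientation: [-0.298, -2.518, -0.094]
ft_force: [0.4, 0.0, 1.0]
width: 87.5
grasp_force: 0.0
t: 4.48
ee_pos: [431.8, -88.2, 11.1]
orientation: [-0.297, -2.516, -0.094]
ft_force: [-0.1, -1.3, 2.2]
width: 46.8
grasp_force: 30.0
```

```bash
python3 -m creep '{"delta_pos":[[0.006,0,-0.008],[0.012,0,-0.016],[0.017,0,-0.025],[0.017,0,-0.025],[0.017,0,-0.025],[0.017,0,-0.025],[0.017,0,-0.025],[0.012,0,-0.016],[0,0,0]],"twist":[[0,0,0],[0,0,0],[0,0,0],[0,0,0],[0,0,0],[0,0,0],[0,0,0],[0,0,0],[0,0,0]]}' 0;  python3 -m creep '{"delta_pos":[[0,0,0],[0,0,0],[0,0,0],[0,0,0],[0,0,0],[0,0,0],[0,0,0],[0,0,0],[0,0,0],[0,0,0],[0,0,0],[0,0,0],[0,0,0],[0,0,0],[0,0,0],[0,0,0]],"twist":[[0,-3,0],[0,-5,0],[0,-6,0],[0,-6,0],[0,-6,0],[0,-6,0],[0,-6,0],[0,-6,0],[0,-6,0],[0,-6,0],[0,-6,0],[0,-6,0],[0,-6,0],[0,-6,0],[0,-5,0],[0,0,0]]}' 0
python3 -c "
from h import *
plan([520,60,250],-1,-55)"
```

```text
t: 5.23
ee_pos: [433.8, -88.5, 216.0]
orientation: [-0.298, -2.523, -0.093]
ft_force: [1.0, -0.6, -0.3]
width: 47.3
grasp_force: 30.0
t: 6.57
ee_pos: [426.0, -84.3, 228.8]
orientation: [0.299, 2.455, -0.129]
ft_force: [0.1, -0.4, -1.7]
width: 47.1
grasp_force: 30.0
t 6.57 tcp [426.  -84.3 228.8] q [-0.18 -0.07  2.44 -0.52  0.11 -1.02] w 47.1 F [ 0.1 -0.4 -1.7] grip 30.0
move-first [-58.5 162.6  15.8] then twist [-10.4 -16.5  -8.4] | move after twist [-69.8 145.9  62.7]
```

```bash
cat > kin.py <<'E'
import numpy as np
from scipy.optimize import least_squares
D=[(.42386,1.63071,1.08863,624.4,221.9),(.15,2.01,.97,444,222.6),(.49,1.67,1.59,445,220.2),(.74,1.65,1.37,475.8,69.5)]
def rows(a,b,c): s=a+b;t=s+c; return [[1,0,np.sin(a),np.sin(s),np.cos(s),np.sin(t)],[0,1,np.cos(a),np.cos(s),-np.sin(s),np.cos(t)]]
A=[];B=[]
for a,b,c,r,z in D: A+=rows(a,b,c);B+=[r,z]
A=np.array(A);B=np.array(B)
x0=np.array([100,400,400,450,0,250.])
f=least_squares(lambda x:np.r_[A@x-B,(x-x0)/[40,100,100,100,30,60]],x0);X=f.x
def fk(a,b):return np.array([X[0]+X[2]*np.sin(a)+X[3]*np.sin(a+b)+X[4]*np.cos(a+b),X[1]+X[2]*np.cos(a)+X[3]*np.cos(a+b)-X[4]*np.sin(a+b)])
if __name__=="__main__":
    print(X.round(0),(A@X-B).round(1))
    for n,(x,y) in dict(left=(646,160),right=(641,-70)).items():
      for h in(54,200):
       for tilt in(25,35,45,55):
        for yaw in(-10,0,10):
          T=np.radians(tilt);zt=np.array([np.cos(T)*np.cos(np.radians(yaw)),np.cos(T)*np.sin(np.radians(yaw)),-np.sin(T)])
          w=np.array([x,y,h])-X[5]*zt
          g=least_squares(lambda q:fk(*q)-[np.hypot(*w[:2]),w[2]],[0.3,2.]).x
          s=g.sum();q1=np.arctan2(w[1],w[0]);fa=np.array([np.sin(s)*np.cos(q1),np.sin(s)*np.sin(q1),np.cos(s)])
          up=np.array([np.cos(s)*np.cos(q1),np.cos(s)*np.sin(q1),-np.sin(s)]);lf=np.array([-np.sin(q1),np.cos(q1),0])
          print(n,h,tilt,yaw,"w",w.round(0),"q1,2,3",q1.round(2),g.round(2),"q5",np.arccos(fa@zt).round(2),"q4~",np.degrees(np.arctan2(lf@zt,up@zt)).round(0))
E
python3 kin.py
```

```text
[  4. 301. 572. 474.  77. 315.] [-1.  -2.2  1.2  2.5  0.3  0.5 -0.4 -0.9]
left 54 25 -10 w [365. 210. 187.] q1,2,3 0.52 [0.88 2.15] q5 1.05 q4~ -138.0
left 54 25 0 w [360. 160. 187.] q1,2,3 0.42 [0.88 2.21] q5 1.09 q4~ -155.0
left 54 25 10 w [365. 110. 187.] q1,2,3 0.29 [0.89 2.23] q5 1.11 q4~ -173.0
left 54 35 -10 w [392. 205. 235.] q1,2,3 0.48 [0.77 2.13] q5 0.78 q4~ -134.0
left 54 35 0 w [388. 160. 235.] q1,2,3 0.39 [0.76 2.18] q5 0.78 q4~ -154.0
left 54 35 10 w [392. 115. 235.] q1,2,3 0.29 [0.76 2.2 ] q5 0.78 q4~ -173.0
left 54 45 -10 w [427. 199. 277.] q1,2,3 0.44 [0.68 2.08] q5 0.51 q4~ -124.0
left 54 45 0 w [423. 160. 277.] q1,2,3 0.36 [0.67 2.12] q5 0.47 q4~ -147.0
left 54 45 10 w [427. 121. 277.] q1,2,3 0.28 [0.67 2.14] q5 0.45 q4~ -170.0
left 54 55 -10 w [468. 191. 312.] q1,2,3 0.39 [0.63 2.  ] q5 0.31 q4~ -95.0
left 54 55 0 w [465. 160. 312.] q1,2,3 0.33 [0.62 2.03] q5 0.21 q4~ -117.0
left 54 55 10 w [468. 129. 312.] q1,2,3 0.27 [0.62 2.05] q5 0.14 q4~ -158.0
left 200 25 -10 w [365. 210. 333.] q1,2,3 0.52 [0.53 2.18] q5 0.83 q4~ -128.0
left 200 25 0 w [360. 160. 333.] q1,2
[... 1989 characters left out ...]
 35 -10 w [387. -25. 381.] q1,2,3 -0.07 [0.39 2.24] q5 0.45 q4~ -168.0
right 200 35 0 w [383. -70. 381.] q1,2,3 -0.18 [0.39 2.24] q5 0.46 q4~ 161.0
right 200 35 10 w [ 387. -115.  381.] q1,2,3 -0.29 [0.4  2.21] q5 0.52 q4~ 133.0
right 200 45 -10 w [422. -31. 423.] q1,2,3 -0.07 [0.33 2.15] q5 0.14 q4~ -149.0
right 200 45 0 w [418. -70. 423.] q1,2,3 -0.17 [0.33 2.14] q5 0.16 q4~ 133.0
right 200 45 10 w [ 422. -109.  423.] q1,2,3 -0.25 [0.34 2.12] q5 0.3 q4~ 101.0
right 200 55 -10 w [463. -39. 458.] q1,2,3 -0.08 [0.31 2.04] q5 0.19 q4~ -16.0
right 200 55 0 w [460. -70. 458.] q1,2,3 -0.15 [0.32 2.03] q5 0.21 q4~ 25.0
right 200 55 10 w [ 463. -101.  458.] q1,2,3 -0.22 [0.33 2.02] q5 0.31 q4~ 45.0
```

```bash
cat > sim.py <<'E'
from kin import *
def st(x,y,h,yaw,tilt):
    T=np.radians(90+tilt) # tilt -55 -> 35 below horizontal
    Y=np.radians(yaw);zt=np.array([np.cos(T)*np.cos(Y),np.cos(T)*np.sin(Y),-np.sin(T)])
    w=np.array([x,y,h])-X[5]*zt
    g=least_squares(lambda q:fk(*q)-[np.hypot(*w[:2]),w[2]],[0.3,2.]).x
    s=g.sum();q1=np.arctan2(w[1],w[0]);c,n=np.cos(q1),np.sin(q1)
    fa=np.array([np.sin(s)*c,np.sin(s)*n,np.cos(s)]);up=np.array([np.cos(s)*c,np.cos(s)*n,-np.sin(s)]);lf=np.array([-n,c,0])
    print((x,y,h,yaw,tilt),"q1-3",q1.round(2),g.round(2),"q5",np.arccos(fa@zt).round(2),"q4",np.round(np.arctan2(-(lf@zt),-(up@zt)),2),flush=True)
if __name__=="__main__":
    for w in [(426,-84,229,-13.5,-42),(426,-84,229,-13.5,-20),(600,60,260,-13.5,-20),(600,60,260,15,-20),(600,60,260,30,-20),(600,60,260,30,-40),(600,60,260,30,-55),(600,60,260,40,-55),(600,60,150,30,-55),(550,150,150,30,-55),(550,150,150,15,-55),(550,155,110,0,-55),(646,155,54,0,-55)]: st(*w)
E
python3 sim.py
```

```text
(426, -84, 229, -13.5, -42) q1-3 -0.16 [-0.05  2.49] q5 0.06 q4 1.17
(426, -84, 229, -13.5, -20) q1-3 -0.18 [-0.01  2.24] q5 0.57 q4 3.11
(600, 60, 260, -13.5, -20) q1-3 0.17 [0.22 1.87] q5 0.73 q4 2.94
(600, 60, 260, 15, -20) q1-3 0.06 [0.21 1.88] q5 0.7 q4 -3.04
(600, 60, 260, 30, -20) q1-3 0.01 [0.23 1.86] q5 0.76 q4 -2.9
(600, 60, 260, 30, -40) q1-3 -0.1 [0.19 2.08] q5 0.47 q4 -2.17
(600, 60, 260, 30, -55) q1-3 -0.18 [0.24 2.21] q5 0.58 q4 -1.35
(600, 60, 260, 40, -55) q1-3 -0.26 [0.29 2.15] q5 0.73 q4 -1.59
(600, 60, 150, 30, -55) q1-3 -0.18 [0.51 2.26] q5 0.71 q4 -0.95
(550, 150, 150, 30, -55) q1-3 0.06 [0.48 2.38] q5 0.72 q4 -0.58
(550, 150, 150, 15, -55) q1-3 0.27 [0.48 2.41] q5 0.71 q4 0.01
(550, 155, 110, 0, -55) q1-3 0.49 [0.61 2.38] q5 0.82 q4 0.55
(646, 155, 54, 0, -55) q1-3 0.38 [0.76 2.18] q5 0.78 q4 0.45
```

```bash
python3 -m creep '{"delta_pos":[[0,0,0],[0,0,0],[0,0,0],[0,0,0],[0,0,0],[0,0,0],[0,0,0],[0,0,0],[0,0,0],[0,0,0],[0,0,0],[0,0,0]],"twist":[[0,6,0],[0,6,0],[0,6,0],[0,6,0],[0,6,0],[0,6,0],[0,6,0],[0,6,0],[0,6,0],[0,6,0],[0,6,0],[0,0,0]]}' 0;python3 -c "
from h import *
plan([431.8,-88.2,12],-13.5,35)"
```

```text
t: 7.57
ee_pos: [429.8, -87.7, 227.5]
orientation: [-0.351, -2.686, -0.051]
ft_force: [-0.7, -0.7, -2.4]
width: 47.0
grasp_force: 30.0
t 7.57 tcp [429.8 -87.7 227.5] q [-0.23  0.37  1.78 -0.    1.43 -1.53] w 47.0 F [-0.7 -0.7 -2.4] grip 30.0
move-first [-92.3   4.1 194.7] then twist [-0.4 10.2 -1.5] | move after twist [-125.3    0.   175.3]
```

```bash
python3 -m creep '{"delta_pos":[[0,0,0],[0,0,0],[-0.01,0,0.014],[-0.018,0,0.025],[-0.018,0,0.025],[-0.018,0,0.025],[-0.018,0,0.025],[-0.018,0,0.025],[-0.012,0,0.017],[0,0,0]],"twist":[[-0.2,5,-0.7],[-0.2,5,-0.8],[0,0,0],[0,0,0],[0,0,0],[0,0,0],[0,0,0],[0,0,0],[0,0,0],[0,0,0]]}' 0;python3 -c "
from h import *
plan([431.8,-88.2,11.5],-13.5,35)"
```

```text
t: 8.4
ee_pos: [428.8, -89.6, 34.6]
orientation: [-0.303, -2.52, -0.091]
ft_force: [-1.5, 0.3, -2.0]
width: 46.9
grasp_force: 30.0
t 8.4 tcp [428.8 -89.6  34.6] q [-0.23  0.75  1.74  0.    1.25 -1.57] w 46.9 F [-1.5  0.3 -2. ] grip 30.0
move-first [-15.3   2.1  17.6] then twist [-0.   0.3 -0.2] | move after twist [-15.4   2.1  17.5]
```

```bash
python3 -m creep '{"delta_pos":[[-0.008,0,0.009],[-0.007,0,0.008],[0,0,0],[0,0,0]],"twist":[[0,0,0],[0,0,0],[0,0,0],[0,0,0]]}' 0; python3 -m creep '{"delta_pos":[[0,0,0],[0,0,0],[0,0,0],[0,0,0],[0,0,0],[0,0,0],[0,0,-0.01],[0,0,-0.02],[0,0,-0.035],[0,0,-0.035],[0,0,-0.01],[0,0,0],[0,0,0],[0,0,0],[0,0,0],[0,0,0]],"twist":[[0,0,0],[0,0,0],[0,0,0],[0,0,0],[0,0,0],[0,0,0],[0,0,0],[0,0,0],[0,0,0],[0,0,0],[0,0,0],[0,0,7],[0,0,7],[0,0,7],[0,0,7],[0,0,0]]}' 1;python3 -c "
from h import *
plan([431.8,-88.2,11.5],-13.5,35)"
```

```text
t: 8.73
ee_pos: [434.2, -92.1, 15.7]
orientation: [-0.305, -2.525, -0.085]
ft_force: [0.2, -0.5, -1.4]
width: 47.0
grasp_force: 30.0
t: 10.07
ee_pos: [494.3, -106.1, 106.0]
orientation: [-0.912, -2.374, 0.11]
ft_force: [-0.6, -0.2, -0.8]
width: 87.6
grasp_force: 0.0
t 10.07 tcp [ 494.3 -106.1  106. ] q [-0.23  0.71  1.58 -0.    1.45 -1.07] w 87.6 F [-0.6 -0.2 -0.8] grip 0.0
move-first [  1.6   3.  114.7] then twist [ -0.2   0.6 -28.6] | move after twist [ -1.    2.8 114.7]
```

```bash
python3 -m creep '{"delta_pos":[[0,0,0],[0,0,0],[0,0,0],[0,0,0],[0,0,0],[0,0,0],[0,0,0],[0,0,0],[0,0,0],[0,0,0],[0,0,0],[0,0,0],[0,0,0],[0,0,0],[0,0,0],[0,0,0],[0,0,0],[0,0,0],[0,0,0],[0,0,0]],"twist":[[0,0,7],[0,0,7],[0,0,7],[0,0,7],[0,0,7],[0,0,7],[0,0,7],[0,0,7],[0,0,7],[0,0,7],[0,0,7],[0,0,7],[0,0,7],[0,0,7],[0,0,7],[0,0,7],[0,0,7],[0,0,7],[0,0,7],[0,0,7]]}' 1; python3 -m creep '{"delta_pos":[[0,0,0],[0,0,0],[0,0,0]],"twist":[[0,0,6],[0,0,5.4],[0,0,0]]}' 1
sed -i 's/def plan(p,yaw,tilt):/def plan(p,yaw,tilt,flip=1):/; s/^    d=np.array(p)/    if flip: Rd=Rd*R.from_euler("z",180,degrees=True)\n    d=np.array(p)/' h.py
python3 -c "
from h import *
p,d=get_image('side');cv2.imwrite('pics/s2.png',p[100:300,150:450,::-1].repeat(2,0).repeat(2,1))
P=cloud('side',d);a,b,c,e=250,225,336,268
hsv=cv2.cvtColor(p,cv2.COLOR_RGB2HSV)
M=(P[...,2]>8)&(P[...,2]<60)&(P[...,0]>370)&(P[...,0]<575)&(P[...,1]<-50)&(P[...,1]>-140)&(hsv[...,1]<70)&(hsv[...,2]>120)
Q=P[M];xs=np.arange(375,570,10)
for x in xs:
    i=(Q[:,0]>=x)&(Q[:,0]<x+10)
    if i.sum()>3:print(x+5,i.sum(),'ymin %.1f ymax %.1f zmax %.1f'%(Q[i,1].min(),Q[i,1].max(),Q[i,2].max()))
print(Q[:,0].min())
plan([429.4,-87.5,10.4],-13.5,35)"
```

```text
t: 11.73
ee_pos: [494.3, -106.1, 106.0]
orientation: [-2.887, 0.047, 0.877]
ft_force: [0.2, 0.1, -0.1]
width: 87.8
grasp_force: 0.0
t: 11.98
ee_pos: [494.3, -106.2, 106.0]
orientation: [-2.919, 0.337, 0.907]
ft_force: [-0.1, 0.7, -0.4]
width: 87.7
grasp_force: 0.0
390 60 ymin -109.1 ymax -77.8 zmax 48.9
400 88 ymin -111.2 ymax -72.8 zmax 48.6
410 81 ymin -114.6 ymax -77.5 zmax 50.2
420 83 ymin -116.3 ymax -79.0 zmax 49.5
430 96 ymin -118.5 ymax -76.5 zmax 50.2
440 87 ymin -121.7 ymax -83.7 zmax 49.1
450 89 ymin -123.0 ymax -82.7 zmax 49.2
460 92 ymin -126.8 ymax -83.7 zmax 49.9
470 90 ymin -129.5 ymax -89.2 zmax 48.5
480 88 ymin -130.7 ymax -85.2 zmax 49.0
490 80 ymin -130.5 ymax -95.8 zmax 47.6
500 63 ymin -127.7 ymax -100.7 zmax 44.8
510 45 ymin -126.5 ymax -104.7 zmax 37.5
520 53 ymin -128.5 ymax -103.6 zmax 38.4
530 29 ymin -125.3 ymax -109.5 zmax 36.0
540 18 ymin -124.8 ymax -117.8 zmax 29.7
550 13 ymin -125.7 ymax -117.0 zmax 30.9
385.4509877012229
t 12.03 tcp [ 494.3 -106.2  106. ] q [-0.23  0.71  1.58 -0.    1.45  1.56] w 87.7 F [-0.2  0.4  0.2] grip 0.0
move-first [ -1.5  -3.6 117. ] then twist [ 0.3 -0.5  0.5] | move after twist [ -0.5  -3.  117. ]
```

View pics/s2.png

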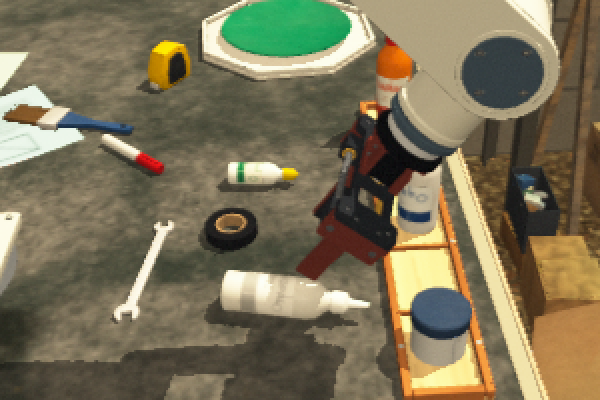

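The gripper is half-turned and clear. The bottle has shifted about 4 mm to the right, and the new grasp is set to match.

```bash
python3 -m creep '{"delta_pos":[[0.001,0.001,0.02],[0,0,0.025],[0,0,0.025],[0,0,0.025],[0,0,0.02],[0,0,0],[0,0,0]],"twist":[[0,0,0],[0,0,0],[0,0,0],[0,0,0],[0,0,0],[0,0,0],[0,0,0]]}' 1;  python3 -m creep '{"delta_pos":[[0,0,0],[0,0,0],[0,0,0],[0,0,0],[0,0,0],[0,0,0],[0,0,0],[0,0,0],[0,0,0]],"twist":[[0,0,0],[0,0,0],[0,0,0],[0,0,0],[0,0,0],[0,0,0],[0,0,0],[0,0,0],[0,0,0]]}' 0
python3 -c "
from h import *
plan([600,60,260],-13.5,0)"
```

```text
t: 12.62
ee_pos: [431.1, -92.6, 10.6]
orientation: [-2.918, 0.332, 0.909]
ft_force: [0.1, -0.0, 0.8]
width: 87.5
grasp_force: 0.0
t: 13.37
ee_pos: [431.9, -92.8, 10.9]
orientation: [-2.92, 0.337, 0.906]
ft_force: [1.1, 0.4, 3.1]
width: 47.0
grasp_force: 30.0
t 13.37 tcp [431.9 -92.8  10.9] q [-0.24  0.79  1.74 -0.01  1.21  1.57] w 47.0 F [1.1 0.4 3.1] grip 30.0
move-first [ -34.8 -186.5 -278.7] then twist [ 0.2 34.5  0.3] | move after twist [ 127.8 -187.8 -249.1]
```

```bash
python3 -m creep '{"delta_pos":[[-0.008,0,-0.012],[-0.015,0,-0.021],[-0.018,0,-0.026],[-0.018,0,-0.026],[-0.018,0,-0.026],[-0.018,0,-0.026],[-0.018,0,-0.026],[-0.018,0,-0.026],[-0.012,0,-0.017],[0,0,0],[0,0,0],[0,0,0],[0,0,0],[0,0,0],[0,0,0],[0,0,0]],"twist":[[0,0,0],[0,0,0],[0,0,0],[0,0,0],[0,0,0],[0,0,0],[0,0,0],[0,0,0],[0,0,0],[0,6,0],[0,6,0],[0,6,0],[0,6,0],[0,6,0],[0,5,0],[0,0,0]]}' 0;  python3 -m creep '{"delta_pos":[[0.01,-0.014,0],[0.018,-0.027,0],[0.018,-0.027,0],[0.018,-0.027,0],[0.018,-0.027,0],[0.018,-0.027,0],[0.018,-0.027,0],[0.01,-0.014,0],[0,0,0]],"twist":[[0,0,0],[0,0,0],[0,0,0],[0,0,0],[0,0,0],[0,0,0],[0,0,0],[0,0,0],[0,0,0]]}' 0
python3 -c "
from h import *
plan([600,60,260],30,-20);plan([600,60,260],30,0)"
```

```text
t: 14.7
ee_pos: [427.3, -91.2, 262.1]
orientation: [3.118, -0.359, 0.017]
ft_force: [-0.0, -0.7, -1.2]
width: 47.0
grasp_force: 30.0
t: 15.45
ee_pos: [600.8, 66.3, 261.9]
orientation: [3.118, -0.356, 0.011]
ft_force: [-0.6, 0.2, -1.0]
width: 46.9
grasp_force: 30.0
t 15.45 tcp [600.8  66.3 261.9] q [ 0.09  0.35  1.65 -0.    1.14  1.89] w 46.9 F [-0.6  0.2 -1. ] grip 30.0
move-first [0.7 6.3 1.9] then twist [  7.8  18.7 -42.5] | move after twist [-4.2  5.1  0.5]
t 15.45 tcp [600.8  66.3 261.9] q [ 0.09  0.35  1.65 -0.    1.14  1.89] w 46.9 F [-0.6  0.2 -1. ] grip 30.0
move-first [0.7 6.3 1.9] then twist [  0.3  -0.4 -43. ] | move after twist [-3.8  5.1  1.9]
```

```bash
python3 -m creep '{"delta_pos":[[0,0,0],[0,0,0],[0,0,0],[0,0,0],[0,0,0],[0,0,0],[0,0,0],[0,0,0],[0,0,0],[0,0,0],[0,0,0],[0,0,0]],"twist":[[0,0,-5],[0,0,-6.5],[0,0,-6.5],[0,0,-6.5],[0,0,-6.5],[0,0,-6.5],[0,0,-6],[0,5,0],[0,5,0],[0,5,0],[0,5,0],[0,0,0]]}' 0
python3 -c "
from h import *
plan([600,60,260],30,-55)"
```

```text
t: 16.45
ee_pos: [594.7, 62.5, 260.6]
orientation: [-2.906, -0.787, -0.518]
ft_force: [-0.9, -0.4, -2.3]
width: 47.0
grasp_force: 30.0
t 16.45 tcp [594.7  62.5 260.6] q [-0.    0.22  1.88  0.25  0.75  0.88] w 47.0 F [-0.9 -0.4 -2.3] grip 30.0
move-first [2.9 4.8 1.8] then twist [ 0.  34.9  0.4] | move after twist [1.4 4.8 3.1]
```

```bash
python3 -m creep '{"delta_pos":[[0,0,0],[0,0,0],[0,0,0],[0,0,0],[0,0,0],[0,0,0],[0,0,0],[0,0,0],[0,0,0],[0,0,0],[0,0,0]],"twist":[[0,3.5,0],[0,3.5,0],[0,3.5,0],[0,3.5,0],[0,3.5,0],[0,3.5,0],[0,3.5,0],[0,3.5,0],[0,3.5,0],[0,3.5,0],[0,0,0]]}' 0
python3 -c "
from h import *
plan([560,140,220],30,-55)"
```

```text
t: 17.37
ee_pos: [597.5, 65.4, 260.9]
orientation: [-2.512, -0.689, -1.282]
ft_force: [-0.5, -0.0, -2.9]
width: 47.1
grasp_force: 30.0
t 17.37 tcp [597.5  65.4 260.9] q [-0.19  0.23  2.2   1.71  0.57 -0.65] w 47.1 F [-0.5 -0.  -2.9] grip 30.0
move-first [-29.7 -83.4  28.5] then twist [-0.4  1.   0.4] | move after twist [-30.8 -83.4  27.4]
```

```bash
python3 -c "
from h import *
plan([545,155,170],30,-55)"
```

```text
t 17.37 tcp [597.5  65.4 260.9] q [-0.19  0.23  2.2   1.71  0.57 -0.65] w 47.1 F [-0.5 -0.  -2.9] grip 30.0
move-first [ -73.2 -104.1   53.6] then twist [-0.4  1.   0.4] | move after twist [ -74.9 -103.9   51.6]
```

```bash
python3 -m creep '{"delta_pos":[[-0.008,-0.012,0.006],[-0.014,-0.021,0.01],[-0.014,-0.021,0.01],[-0.014,-0.021,0.01],[-0.014,-0.021,0.01],[-0.008,-0.01,0.006],[0,0,0],[0,0,0],[0,0,0],[0,0,0],[0,0,0],[0,0,0],[0,0,0],[0,0,0]],"twist":[[0,0,0],[0,0,0],[0,0,0],[0,0,0],[0,0,0],[0,0,0],[-3,0,2],[-4,0,3],[-4,0,3],[-4,0,3],[-4,0,3],[-4,0,2.6],[-2.4,0,1.4],[0,0,0]]}' 0
python3 -c "
from h import *
plan([545,158,100],-1,-55)
p,d=get_image('side');cv2.imwrite('pics/s3.png',p[50:300,150:480,::-1].repeat(2,0).repeat(2,1))"
```

```text
t: 18.53
ee_pos: [548.6, 160.1, 175.7]
orientation: [-2.762, -0.108, -1.429]
ft_force: [-0.4, 1.0, -0.9]
width: 46.7
grasp_force: 30.0
t 18.53 tcp [548.6 160.1 175.7] q [ 0.41  0.39  2.36  3.65  0.6  -1.81] w 46.7 F [-0.4  1.  -0.9] grip 30.0
move-first [-64.    1.4  40.7] then twist [-4.2  0.3  3.3] | move after twist [-64.1   2.2  40.5]
```

View pics/s3.png

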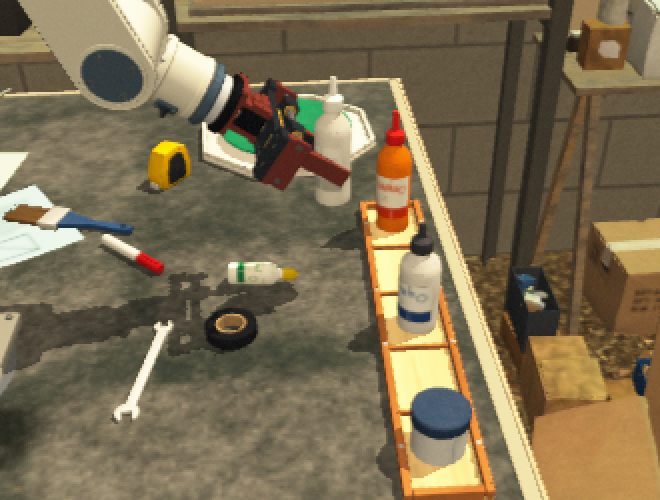

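The bottle hangs upright in front of the lane. I'll finish the small yaw, lower it, and check its foot.

```bash
python3 -m creep '{"delta_pos":[[0,0,0],[-0.014,0.001,0.01],[-0.014,0.001,0.01],[-0.014,0,0.01],[-0.014,0,0.01],[-0.007,0,0.005],[0,0,0],[0,0,0]],"twist":[[-4.2,0.3,3.3],[0,0,0],[0,0,0],[0,0,0],[0,0,0],[0,0,0],[0,0,0],[0,0,0]]}' 0
cat >> h.py <<'E'
def bottle(x0,x1,y0,y1,z1):
    for n in("side","top"):
        p,d=get_image(n);P=cloud(n,d);hsv=cv2.cvtColor(p,cv2.COLOR_RGB2HSV)
        M=(P[...,2]>3)&(P[...,2]<z1)&(P[...,0]>x0)&(P[...,0]<x1)&(P[...,1]>y0)&(P[...,1]<y1)&(hsv[...,1]<80)&(hsv[...,2]>110)
        Q=P[M]
        for z in range(0,int(z1),15):
            i=(Q[:,2]>=z)&(Q[:,2]<z+15)
            if i.sum()>4:print(n,z,i.sum(),"x %.1f..%.1f y %.1f..%.1f z %.1f..%.1f"%(*np.percentile(Q[i,0],[2,98]),*np.percentile(Q[i,1],[2,98]),Q[i,2].min(),Q[i,2].max()))
E
python3 -c "
from h import *
plan([645,160,90],-1,-55)
bottle(490,590,115,205,230)"
```

```text
t: 19.25
ee_pos: [547.9, 154.4, 96.6]
orientation: [2.784, -0.005, 1.442]
ft_force: [0.6, -0.1, -1.7]
width: 46.9
grasp_force: 30.0
t 19.25 tcp [547.9 154.4  96.6] q [ 0.45  0.63  2.35  3.66  0.81 -1.67] w 46.9 F [ 0.6 -0.1 -1.7] grip 30.0
move-first [50.7 -6.2 83.1] then twist [-0.4  0.2  0.6] | move after twist [50.2 -7.3 83.2]
side 45 22 x 511.6..553.4 y 130.3..147.5 z 53.4..59.8
side 60 79 x 510.9..554.8 y 129.7..149.3 z 60.1..75.0
side 75 58 x 513.5..554.8 y 129.5..146.2 z 75.2..89.6
side 105 20 x 538.9..554.8 y 131.5..144.1 z 106.3..118.5
side 120 66 x 513.2..554.9 y 129.5..144.8 z 120.0..135.0
side 135 87 x 512.8..555.8 y 128.6..145.9 z 135.1..149.7
side 150 101 x 513.5..555.5 y 129.9..152.5 z 150.2..164.9
side 165 94 x 516.6..552.9 y 135.3..156.1 z 165.2..179.9
side 180 47 x 524.5..548.2 y 138.4..154.1 z 180.0..194.9
side 195 45 x 525.2..545.4 y 141.1..157.6 z 195.0..209.9
side 210 17 x 532.7..538.4 y 146.1..156.2 z 210.1..223.0
top 75 6 x 511.2..514.3 y 154.1..168.0 z 77.0..85.4
top 105 10 x 513.6..520.5 y 145.1..174.1 z 108.7..118.4
top 120 46 x 511.6..536.3 y 132.5..169.9 z 120.9..134.9
top 135 54 x 512.0..537.3 y 132.0..170.7 z 135.5..149.9
top 150 94 x 512.7..548.9 y 132.6..176.1 z 150.6..164.9
top 165 133 x 516.1..549.9 y 136.5..173.1 z 165.3..180.0
top 180 39 x 524.5..540.4 y 143.5..166.6 z 182.1..194.7
top 195 61 x 526.1..546.4 y 144.9..165.4 z 195.0..207.3
top 210 19 x 532.4..539.0 y 151.2..157.9 z 210.0..224.0
```

```bash
python3 -m creep '{"delta_pos":[[0.008,-0.001,0.013],[0.01,-0.001,0.017],[0.01,-0.001,0.017],[0.01,-0.001,0.017],[0.008,-0.001,0.013],[0.005,-0.001,0.007],[0,0,0],[0,0,0]],"twist":[[0,0,0],[0,0,0],[0,0,0],[0,0,0],[0,0,0],[0,0,0],[0,0,0],[0,0,0]]}' 0
python3 -c "
from h import *
plan([646,160,51],-1,-55)"
```

```text
t: 20.02
ee_pos: [645.0, 158.9, 90.5]
orientation: [2.782, -0.006, 1.441]
ft_force: [-0.2, -0.1, -1.9]
width: 47.1
grasp_force: 30.0
t 20.02 tcp [645.  158.9  90.5] q [ 0.36  0.67  2.16  3.64  0.67 -1.76] w 47.1 F [-0.2 -0.1 -1.9] grip 30.0
move-first [-31.7  -1.3  23.6] then twist [-0.3  0.2  0.6] | move after twist [-31.8  -1.1  23.4]
```

Descend gently, watching the force.

```bash
python3 -m creep '{"delta_pos":[[-0.007,0,0.005],[-0.01,-0.001,0.007],[-0.008,0,0.006],[-0.004,0,0.003],[0,0,0],[0,0,0]],"twist":[[0,0,0],[0,0,0],[0,0,0],[0,0,0],[0,0,0],[0,0,0]]}' 0
python3 -m creep '{"delta_pos":[[-0.0012,0,0.0009],[-0.0012,0,0.0009],[0,0,0]],"twist":[[0,0,0],[0,0,0],[0,0,0]]}' 0
python3 -c "
from h import *
plan([646,160,51],-1,-55)
bottle(590,690,115,205,200)"
```

```text
t: 20.52
ee_pos: [645.0, 159.7, 53.2]
orientation: [2.782, -0.005, 1.438]
ft_force: [-0.1, -0.3, -1.4]
width: 47.2
grasp_force: 30.0
t: 20.77
ee_pos: [645.7, 159.8, 51.2]
orientation: [2.782, -0.005, 1.44]
ft_force: [0.7, 0.3, -1.5]
width: 47.0
grasp_force: 30.0
t 20.77 tcp [645.7 159.8  51.2] q [ 0.36  0.76  2.15  3.6   0.74 -1.7 ] w 47.0 F [ 0.7  0.3 -1.5] grip 30.0
move-first [-0.  -0.2  0.3] then twist [-0.3  0.3  0.6] | move after twist [-0.  -0.2  0.3]
side 0 16 x 601.2..621.6 y 141.8..202.9 z 3.7..12.1
side 15 27 x 609.1..621.9 y 136.2..151.4 z 15.0..29.8
side 30 23 x 610.8..623.8 y 135.1..147.0 z 30.7..44.9
side 75 45 x 609.9..647.7 y 134.1..150.8 z 76.9..90.0
side 90 74 x 609.9..653.3 y 133.7..151.4 z 90.1..104.8
side 105 102 x 611.3..653.1 y 135.0..163.7 z 105.0..120.0
side 120 84 x 613.7..648.1 y 140.7..164.2 z 120.0..134.5
side 135 43 x 622.0..644.1 y 146.2..155.7 z 135.1..149.6
side 150 40 x 622.6..642.7 y 148.4..163.6 z 150.4..164.5
side 165 11 x 632.0..635.2 y 152.7..159.4 z 166.1..177.9
top 0 29 x 628.0..658.8 y 115.2..194.5 z 3.5..10.3
top 45 17 x 608.1..622.5 y 154.9..184.5 z 45.4..59.9
top 60 7 x 602.6..639.2 y 138.6..184.0 z 60.2..74.5
top 75 34 x 609.3..629.3 y 137.8..176.6 z 75.7..89.6
top 90 51 x 605.8..631.5 y 137.7..185.8 z 90.5..105.0
top 105 92 x 609.9..646.4 y 139.1..178.8 z 105.1..120.0
top 120 114 x 599.9..647.2 y 141.6..192.7 z 120.1..134.6
top 135 35 x 621.4..646.9 y 148.9..171.2 z 137.9..149.7
top 150 58 x 622.5..644.1 y 149.6..171.7 z 150.5..164.6
top 165 16 x 628.4..638.0 y 158.1..163.5 z 166.2..179.8
```

```bash
python3 -m creep '{"delta_pos":[[-0.0008,0,0.0006],[0,0,0]],"twist":[[0,0,0],[0,0,0]]}' 0
python3 -m creep '{"delta_pos":[[-0.0008,0,0.0006],[0,0,0]],"twist":[[0,0,0],[0,0,0]]}' 0
python3 -m creep '{"delta_pos":[[-0.0008,0,0.0006],[0,0,0]],"twist":[[0,0,0],[0,0,0]]}' 0
```

```text
t: 21.03
ee_pos: [646.0, 159.8, 50.7]
orientation: [2.781, -0.005, 1.442]
ft_force: [-1.3, 0.3, 3.3]
width: 47.3
grasp_force: 30.0
t: 21.2
ee_pos: [646.3, 159.8, 50.7]
orientation: [2.779, -0.006, 1.445]
ft_force: [-6.1, -0.7, 10.8]
width: 47.1
grasp_force: 30.0
t: 21.37
ee_pos: [646.7, 159.9, 50.8]
orientation: [2.778, -0.005, 1.449]
ft_force: [-9.2, -1.1, 17.7]
width: 46.9
grasp_force: 30.0
```

```bash
python3 -m creep '{"delta_pos":[[0.0012,0,-0.0009],[0,0,0]],"twist":[[0,0,0],[0,0,0]]}' 0
python3 -m creep '{"delta_pos":[[0,0,0],[0,0,0],[0,0,0],[0,0,0],[0,0,0],[0,0,0],[0,0,-0.005],[0,0,-0.01],[0,0,-0.02],[0,0,-0.03],[0,0,-0.03],[0,0,-0.025],[0,0,0]],"twist":[[0,0,0],[0,0,0],[0,0,0],[0,0,0],[0,0,0],[0,0,0],[0,0,0],[0,0,0],[0,0,0],[0,0,0],[0,0,0],[0,0,0],[0,0,0]]}' 1
python3 -c "
from h import *
p,d=get_image('side');cv2.imwrite('pics/s4.png',p[50:300,150:480,::-1].repeat(2,0).repeat(2,1))
plan([600,60,260],30,-55)"
```

```text
t: 21.53
ee_pos: [646.2, 159.9, 50.7]
orientation: [2.78, -0.005, 1.443]
ft_force: [-3.6, -0.9, 6.8]
width: 47.0
grasp_force: 30.0
t: 22.62
ee_pos: [543.7, 160.4, 120.3]
orientation: [2.783, -0.003, 1.438]
ft_force: [0.2, 0.1, -0.7]
width: 87.9
grasp_force: 0.0
t 22.67 tcp [546.  161.1 120.1] q [ 0.47  0.56  2.35  3.73  0.76 -1.73] w 87.7 F [ 0.8 -0.5 -0.2] grip 0.0
move-first [145.2 101.7 -35.9] then twist [ 25.    0.3 -17.2] | move after twist [112.4 114.6 -83.4]
```

View pics/s4.png

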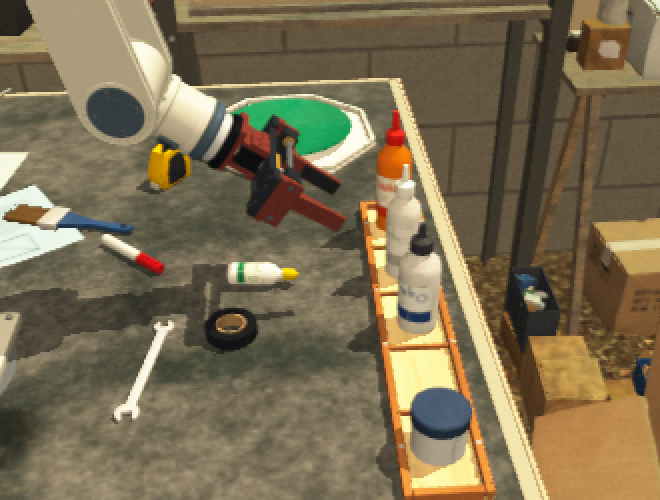

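The bottle stands in bay_left at about (403,235) in the crop, with the row intact. Next I'll reverse the wrist path for the small bottle.

```bash
python3 -m creep '{"delta_pos":[[0.012,0,-0.008],[0.021,0,-0.014],[0.025,0,-0.018],[0.025,0,-0.018],[0.021,0,-0.014],[0.012,0,-0.008],[0,0,0],[0,0,0],[0,0,0],[0,0,0],[0,0,0],[0,0,0],[0,0,0],[0,0,0],[0,0.02,0],[0,0.03,0],[0,0.03,0],[0,0.025,0],[0,0.01,0],[0,0,0]],"twist":[[0,0,0],[0,0,0],[0,0,0],[0,0,0],[0,0,0],[0,0,0],[3,0,-2],[4,0,-3],[4,0,-3],[4,0,-3],[4,0,-3],[4,0,-2],[2,0,-1],[0,0,0],[0,0,0],[0,0,0],[0,0,0],[0,0,0],[0,0,0],[0,0,0]]}' 1
python3 -c "
from h import *
plan([600,60,260],30,-55)"
```

```text
t: 24.33
ee_pos: [590.7, 57.2, 266.0]
orientation: [-2.622, -0.398, -1.397]
ft_force: [-0.1, -0.2, 0.2]
width: 87.9
grasp_force: 0.0
t 24.33 tcp [590.7  57.2 266. ] q [-0.09  0.19  2.28  2.23  0.42 -0.93] w 87.9 F [-0.1 -0.2  0.2] grip 0.0
move-first [ 0.5  0.1 11.4] then twist [10.4 -1.1 -7.3] | move after twist [ 0.5  2.2 11.1]
```

```bash
python3 -m creep '{"delta_pos":[[0,0,0],[0,0,0],[0,0,0],[0,0,0],[0,0,0],[0,0,0],[0,0,0],[0,0,0],[0,0,0],[0,0,0],[0,0,0],[0,0,0],[0,0,0],[0,0,0],[0,0,0],[0,0,0],[0,0,0],[0,0,0],[0,0,0]],"twist":[[3.5,0,-2.4],[3.5,0,-2.4],[3.5,-1,-2.4],[0,0,0],[0,-3.5,0],[0,-3.5,0],[0,-3.5,0],[0,-3.5,0],[0,-3.5,0],[0,-3.5,0],[0,-3.5,0],[0,-3.5,0],[0,-3.5,0],[0,-3.5,0],[0,-5,0],[0,-5,0],[0,-5,0],[0,-5,0],[0,0,0]]}' 1
python3 -c "
from h import *
plan([430,158,230],-6,0)"
```

```text
t: 25.92
ee_pos: [590.0, 66.0, 265.1]
orientation: [-3.015, -0.827, -0.024]
ft_force: [0.3, 0.4, -0.7]
width: 87.9
grasp_force: 0.0
t 25.92 tcp [590.   66.  265.1] q [0.08 0.33 1.67 0.02 1.13 1.11] w 87.9 F [ 0.3  0.4 -0.7] grip 0.0
move-first [ -91.4 -160.4   35. ] then twist [-0.9 -0.9 36.7] | move after twist [-168.8  -74.8   35.1]
```

```bash
python3 -m creep '{"delta_pos":[[0,0,0],[0,0,0],[0,0,0],[0,0,0],[0,0,0],[0,0,0],[-0.015,-0.007,0],[-0.031,-0.014,0],[-0.031,-0.014,0],[-0.031,-0.014,0],[-0.031,-0.014,0],[-0.02,-0.009,0],[0,0,0],[0,0,0],[0,0,0],[0,0,0],[0,0,0],[0,0,0],[0,0,0]],"twist":[[0,0,5],[-0.4,-0.4,6.5],[-0.5,-0.5,6.5],[0,0,6.5],[0,0,6.5],[0,0,5.7],[0,0,0],[0,0,0],[0,0,0],[0,0,0],[0,0,0],[0,0,0],[0,-5,0],[0,-6,0],[0,-6,0],[0,-6,0],[0,-6,0],[0,-6,0],[0,0,0]]}' 1
python3 -c "
from h import *
plan([409.2,159.6,7.5],-6.2,35)
p,d=get_image('side');P=cloud('side',d);hsv=cv2.cvtColor(p,cv2.COLOR_RGB2HSV)
M=(P[...,2]>8)&(P[...,2]<40)&(P[...,0]>370)&(P[...,0]<490)&(P[...,1]<190)&(P[...,1]>120)
Q=P[M]
for x in range(375,490,10):
    i=(Q[:,0]>=x)&(Q[:,0]<x+10)
    if i.sum()>3:print(x+5,i.sum(),'y %.1f %.1f zmax %.1f'%(Q[i,1].min(),Q[i,1].max(),Q[i,2].max()))
print(Q[:,0].min(),Q[:,0].max())"
```

```text
t: 27.5
ee_pos: [438.5, 152.0, 261.5]
orientation: [-2.958, 0.165, 0.939]
ft_force: [-0.7, 0.5, -0.4]
width: 87.6
grasp_force: 0.0
t 27.5 tcp [438.5 152.  261.5] q [0.19 0.45 1.63 0.17 1.65 1.84] w 87.6 F [-0.7  0.5 -0.4] grip 0.0
move-first [122.1  -4.3 224.8] then twist [-0.1  0.2 -0.1] | move after twist [121.2  -4.4 225.2]
380 5 y 152.3 159.6 zmax 27.6
390 37 y 145.6 171.1 zmax 34.2
400 40 y 145.2 168.6 zmax 34.9
410 41 y 140.5 166.4 zmax 35.1
420 36 y 143.0 166.8 zmax 35.2
430 42 y 140.6 165.9 zmax 33.6
440 37 y 138.6 165.2 zmax 33.2
450 33 y 142.1 163.2 zmax 32.5
460 22 y 145.5 160.7 zmax 25.5
470 18 y 144.8 156.5 zmax 27.0
480 12 y 142.8 156.1 zmax 24.7
383.1977385924005 481.5263118474965
```

```bash
python3 -m creep '{"delta_pos":[[0,0,0],[0,0,0]],"twist":[[0,5,0],[0,0,0]]}' 1
python3 -c "
from h import *
plan([410.5,159.4,7.2],-6.2,30)"
```

```text
t: 27.72
ee_pos: [437.2, 151.3, 264.9]
orientation: [-3.01, 0.166, 0.792]
ft_force: [-0.0, 0.3, 0.3]
width: 88.3
grasp_force: 0.0
t 27.72 tcp [437.2 151.3 264.9] q [0.21 0.39 1.68 0.15 1.57 1.85] w 88.3 F [-0.   0.3  0.3] grip 0.0
move-first [103.   -5.9 237.8] then twist [ 0.1 -0.5 -0.2] | move after twist [105.1  -5.2 236.8]
```

```bash
python3 -m creep '{"delta_pos":[[0.02,-0.001,0],[0.028,-0.002,0],[0.03,-0.002,0],[0.025,-0.001,0],[0,0,0.02],[0,0,0.035],[0,0,0.035],[0,0,0.035],[0,0,0.03],[0,0,0],[0,0,0]],"twist":[[0,0,0],[0,0,0],[0,0,0],[0,0,0],[0,0,0],[0,0,0],[0,0,0],[0,0,0],[0,0,0],[0,0,0],[0,0,0]]}' 1
python3 -c "
from h import *
plan([410.5,159.4,7.2],-6.2,30)"
```

```text
t: 28.63
ee_pos: [450.3, 153.4, 79.0]
orientation: [-3.01, 0.169, 0.804]
ft_force: [-0.0, 0.0, 0.3]
width: 88.0
grasp_force: 0.0
t 28.63 tcp [450.3 153.4  79. ] q [0.21 0.66 1.73 0.16 1.25 1.8 ] w 88.0 F [-0.   0.   0.3] grip 0.0
move-first [ 0.9 -2.1 82.3] then twist [ 0.3 -0.1 -0.3] | move after twist [ 1.1 -1.7 82.3]
```

```bash
python3 -m creep '{"delta_pos":[[0.001,-0.002,0.015],[0,0,0.02],[0,0,0.02],[0,0,0.015],[0,0,0.008],[0,0,0.004],[0,0,0],[0,0,0]],"twist":[[0,0,0],[0,0,0],[0,0,0],[0,0,0],[0,0,0],[0,0,0],[0,0,0],[0,0,0]]}' 1
python3 -m creep '{"delta_pos":[[0,0,0],[0,0,0],[0,0,0],[0,0,0],[0,0,0],[0,0,0],[0,0,0],[0,0,0],[0,0,0],[0,0,0]],"twist":[[0,0,0],[0,0,0],[0,0,0],[0,0,0],[0,0,0],[0,0,0],[0,0,0],[0,0,0],[0,0,0],[0,0,0]]}' 0
python3 -c "
from h import *
plan([600,-20,260],-6.2,0)"
```

```text
t: 29.3
ee_pos: [413.5, 158.7, 7.8]
orientation: [-3.012, 0.17, 0.798]
ft_force: [-0.1, -0.1, 0.9]
width: 87.9
grasp_force: 0.0
t: 30.13
ee_pos: [411.8, 158.4, 6.8]
orientation: [-3.012, 0.171, 0.802]
ft_force: [-0.6, 0.7, -0.3]
width: 30.7
grasp_force: 30.0
t 30.13 tcp [411.8 158.4   6.8] q [0.23 0.75 1.82 0.18 1.08 1.79] w 30.7 F [-0.6  0.7 -0.3] grip 30.0
move-first [  54.2  158.6 -321.3] then twist [ 0.4 29.8 -0.3] | move after twist [ 206.3  157.  -253.2]
```

Run:
```python
from sim import *
for w in [(600,-40,260,24,-20),(600,-40,260,24,-40),(600,-40,260,24,-60),(600,-40,200,24,-60),(560,-75,150,20,-60),(560,-75,120,0,-60),(645,-70,40,0,-60)]: st(*w)
```

```text
(600, -40, 260, 24, -20) q1-3 -0.17 [0.23 1.86] q5 0.77 q4 -2.87
(600, -40, 260, 24, -40) q1-3 -0.29 [0.2  2.07] q5 0.52 q4 -2.16
(600, -40, 260, 24, -60) q1-3 -0.41 [0.3  2.23] q5 0.73 q4 -1.28
(600, -40, 200, 24, -60) q1-3 -0.41 [0.44 2.26] q5 0.79 q4 -1.11
(560, -75, 150, 20, -60) q1-3 -0.51 [0.56 2.34] q5 0.9 q4 -0.99
(560, -75, 120, 0, -60) q1-3 -0.26 [0.66 2.44] q5 1.01 q4 -0.26
(645, -70, 40, 0, -60) q1-3 -0.19 [0.86 2.25] q5 1.01 q4 -0.19
```

```bash
python3 -m creep '{"delta_pos":[[-0.007,0,-0.012],[-0.012,0,-0.021],[-0.015,0,-0.027],[-0.015,0,-0.027],[-0.015,0,-0.027],[-0.015,0,-0.027],[-0.015,0,-0.027],[-0.015,0,-0.027],[-0.012,0,-0.021],[-0.007,0,-0.012],[0,0,0],[0,0,0],[0,0,0],[0,0,0],[0,0,0],[0,0,0],[0,0,0]],"twist":[[0,0,0],[0,0,0],[0,0,0],[0,0,0],[0,0,0],[0,0,0],[0,0,0],[0,0,0],[0,0,0],[0,0,0],[0,4,0],[0,5,0],[0,6,0],[0,6,0],[0,5,0],[0,4,0],[0,0,0]]}' 0
python3 -m creep '{"delta_pos":[[0.013,0.011,0],[0.024,0.021,0],[0.028,0.024,0],[0.028,0.024,0],[0.028,0.024,0],[0.028,0.024,0],[0.028,0.024,0],[0.02,0.017,0],[0.011,0.008,0],[0,0,0],[0,0,0],[0,0,0],[0,0,0],[0,0,0],[0,0,0],[0,0,0]],"twist":[[0,0,0],[0,0,0],[0,0,0],[0,0,0],[0,0,0],[0,0,0],[0,0,0],[0,0,0],[0,0,0],[0,0,0],[0,0,-4],[0,0,-6],[0,0,-6.5],[0,0,-6.5],[0,0,-6],[0,0,-1]]}' 0
python3 -c "
from h import *
plan([600,-40,260],24,-20)"
```

```text
t: 31.55
ee_pos: [411.9, 160.1, 269.2]
orientation: [3.128, -0.172, 0.008]
ft_force: [-0.9, 0.2, -0.4]
width: 31.1
grasp_force: 30.0
t: 32.88
ee_pos: [600.3, -37.2, 270.6]
orientation: [3.065, 0.65, -0.002]
ft_force: [0.4, 0.3, 0.1]
width: 30.9
grasp_force: 30.0
t 32.88 tcp [600.3 -37.2 270.6] q [-0.08  0.34  1.64 -0.01  1.16  1.08] w 30.9 F [0.4 0.3 0.1] grip 30.0
move-first [-1.4  2.3 10.6] then twist [ 0.5 20.2  0. ] | move after twist [-5.   2.4  9.5]
```

```bash
python3 -m creep '{"delta_pos":[[0,0,0],[0,0,0],[0,0,0],[0,0,0],[0,0,0],[0,0,0],[0,0,0],[0,0,0],[0,0,0],[0,0,0],[0,0,0],[0,0,0],[0,0,0],[0,0,0],[0,0,0],[0,0,0],[0,0,0]],"twist":[[0.5,3,0],[0,4,0],[0,4,0],[0,4,0],[0,4,0],[0,3.5,0],[0,3.5,0],[0,3.5,0],[0,3.5,0],[0,3.5,0],[0,3.5,0],[0,3.5,0],[0,3.5,0],[0,4,0],[0,4,0],[0,4.5,0],[0,0,0]]}' 0
python3 -c "
from h import *
plan([550,-75,150],24,-60)"
```

```text
t: 34.3
ee_pos: [599.4, -37.5, 268.5]
orientation: [-2.514, -0.521, -1.423]
ft_force: [-1.5, 0.2, -1.0]
width: 31.0
grasp_force: 30.0
t 34.3 tcp [599.4 -37.5 268.5] q [-0.42  0.26  2.21  1.78  0.71 -0.78] w 31.0 F [-1.5  0.2 -1. ] grip 30.0
move-first [-132.6   15.2    9.1] then twist [ 0.2  0.9 -0.5] | move after twist [-132.8   14.1    6.9]
```

```bash
python3 -m creep '{"delta_pos":[[-0.013,0.002,0.001],[-0.024,0.003,0.002],[-0.028,0.003,0.002],[-0.028,0.003,0.002],[-0.025,0.003,0.002],[-0.014,0.001,0],[0,0,0],[0,0,0],[0,0,0],[0,0,0],[0,0,0],[0,0,0],[0,0,0],[0,0,0]],"twist":[[0,0,0],[0,0,0],[0,0,0],[0,0,0],[0,0,0],[0,0,0],[-3,0.5,2],[-4,0.4,2.5],[-4,0,2.5],[-4,0,2.5],[-4,0,2],[-2.7,0,1],[0,0,0],[0,0,0]]}' 0
python3 -c "
from h import *
plan([550,-70,90],-1,-60)
bottle(490,590,-115,-30,230)"
```

```text
t: 35.47
ee_pos: [553.4, -73.6, 153.3]
orientation: [2.716, -0.026, 1.565]
ft_force: [0.5, -0.1, -0.4]
width: 31.0
grasp_force: 30.0
t 35.47 tcp [553.4 -73.6 153.3] q [-0.28  0.53  2.44  2.85  0.87 -1.51] w 31.0 F [ 0.5 -0.1 -0.4] grip 30.0
move-first [-56.5  -3.5  28.7] then twist [-0.   0.1 -0.1] | move after twist [-56.5  -3.6  28.6]
side 0 8 x 496.1..567.5 y -101.7..-42.0 z 3.1..3.9
side 120 31 x 528.0..556.0 y -89.6..-76.1 z 128.3..134.9
side 135 29 x 529.8..557.5 y -90.4..-79.6 z 135.2..144.3
side 165 47 x 529.1..557.0 y -91.3..-79.6 z 166.2..180.0
side 180 101 x 529.2..557.0 y -90.7..-72.3 z 180.3..194.9
side 195 38 x 533.3..552.8 y -86.9..-73.1 z 195.2..201.4
```

```bash
python3 -m creep '{"delta_pos":[[-0.012,-0.001,0.007],[-0.02,-0.001,0.0115],[-0.02,-0.001,0.0115],[-0.014,-0.001,0.008],[-0.006,0,0.0035],[0,0,0],[0,0,0]],"twist":[[0,0,0],[0,0,0],[0,0,0],[0,0,0],[0,0,0],[0,0,0],[0,0,0]]}' 0
python3 -c "
from h import *
plan([637.5,-70,65],-1,-60)"
```

```text
t: 36.15
ee_pos: [552.3, -72.7, 69.4]
orientation: [2.712, -0.032, 1.56]
ft_force: [-0.0, -0.0, -0.7]
width: 30.9
grasp_force: 30.0
t 36.15 tcp [552.3 -72.7  69.4] q [-0.27  0.8   2.41  2.91  1.12 -1.59] w 30.9 F [-0.  -0.  -0.7] grip 30.0
move-first [39.  -4.7 75.8] then twist [ 0.3  0.2 -0.2] | move after twist [38.7 -4.2 75.9]
```

```bash
python3 -m creep '{"delta_pos":[[0.006,-0.001,0.011],[0.01,-0.001,0.019],[0.01,-0.001,0.019],[0.008,-0.001,0.016],[0.005,0,0.01],[0,0,0],[0,0,0]],"twist":[[0.3,0.2,-0.2],[0,0,0],[0,0,0],[0,0,0],[0,0,0],[0,0,0],[0,0,0]]}' 0
python3 -m creep '{"delta_pos":[[-0.007,0,0.004],[-0.008,0,0.0045],[-0.006,0,0.0035],[-0.003,0,0.0017],[0,0,0],[0,0,0]],"twist":[[0,0,0],[0,0,0],[0,0,0],[0,0,0],[0,0,0],[0,0,0]]}' 0
python3 -c "
from h import *
plan([637.5,-70,32],-1,-60)
bottle(590,690,-115,-30,120)"
```

```text
t: 36.73
ee_pos: [637.1, -69.8, 66.8]
orientation: [2.71, -0.021, 1.568]
ft_force: [-1.0, -0.0, 0.1]
width: 31.4
grasp_force: 30.0
t: 37.23
ee_pos: [636.0, -69.9, 37.0]
orientation: [2.713, -0.022, 1.564]
ft_force: [0.2, 0.3, -1.0]
width: 30.9
grasp_force: 30.0
t 37.23 tcp [636.  -69.9  37. ] q [-0.21  0.86  2.23  2.95  1.   -1.56] w 30.9 F [ 0.2  0.3 -1. ] grip 30.0
move-first [-3.6  0.   3.8] then twist [0.1 0.1 0.1] | move after twist [-3.6  0.1  3.8]
side 0 14 x 593.9..627.2 y -112.0..-84.5 z 4.8..14.8
side 15 26 x 612.0..638.3 y -87.6..-76.7 z 16.2..24.2
side 45 20 x 612.9..639.0 y -85.7..-75.2 z 47.4..60.0
side 60 76 x 610.3..640.1 y -86.3..-69.7 z 60.3..74.9
side 75 62 x 613.1..637.5 y -83.9..-63.4 z 75.1..86.0
```

```bash
python3 -m creep '{"delta_pos":[[-0.0014,0,0.0008],[-0.0014,0,0.0008],[0,0,0]],"twist":[[0,0,0],[0,0,0],[0,0,0]]}' 0
for i in 1 2 3; do :; done
python3 -m creep '{"delta_pos":[[-0.0009,0,0.0005],[0,0,0]],"twist":[[0,0,0],[0,0,0]]}' 0
python3 -m creep '{"delta_pos":[[-0.0009,0,0.0005],[0,0,0]],"twist":[[0,0,0],[0,0,0]]}' 0
```

```text
t: 37.58
ee_pos: [636.6, -70.0, 34.8]
orientation: [2.711, -0.021, 1.566]
ft_force: [-0.5, -0.3, -0.4]
width: 30.9
grasp_force: 30.0
t: 37.75
ee_pos: [636.6, -70.0, 33.8]
orientation: [2.711, -0.022, 1.566]
ft_force: [0.5, -0.5, 0.3]
width: 30.8
grasp_force: 30.0
t: 37.92
ee_pos: [636.8, -70.0, 33.7]
orientation: [2.709, -0.022, 1.569]
ft_force: [-3.1, 0.6, 5.7]
width: 31.0
grasp_force: 30.0
```

Contact. Release and retreat straight back.

```bash
python3 -m creep '{"delta_pos":[[0.0005,0,-0.0003],[0,0,0],[0,0,0],[0,0,0],[0,0,0],[0,0,0],[0,0,0],[0,0,0],[0,0,-0.005],[0,0,-0.01],[0,0,-0.02],[0,0,-0.03],[0,0,-0.03],[0,0,-0.03],[0,0,-0.02],[0,0,0],[0,0,0]],"twist":[[0,0,0],[0,0,0],[0,0,0],[0,0,0],[0,0,0],[0,0,0],[0,0,0],[0,0,0],[0,0,0],[0,0,0],[0,0,0],[0,0,0],[0,0,0],[0,0,0],[0,0,0],[0,0,0],[0,0,0]]}' 1
python3 -c "
from h import *
p,d=get_image('side');q,_=get_image('top');a=p[50:300,150:480,::-1];b=q[90:230,200:460,::-1]
cv2.imwrite('pics/end.png',np.vstack([cv2.resize(a,(500,379)),cv2.resize(b,(500,220))]))
bottle(590,690,-115,-30,120);bottle(590,690,125,205,200)"
```

```text
t: 39.33
ee_pos: [510.3, -67.8, 106.4]
orientation: [2.711, -0.023, 1.566]
ft_force: [0.5, 0.1, -0.2]
width: 87.8
grasp_force: 0.0
side 0 88 x 594.5..638.5 y -112.1..-31.2 z 3.2..14.8
side 15 34 x 612.2..639.4 y -87.3..-74.1 z 15.0..29.0
side 30 53 x 611.5..639.9 y -86.0..-76.2 z 30.9..45.0
side 45 59 x 612.5..638.8 y -87.1..-75.9 z 45.1..59.9
side 60 84 x 612.3..640.5 y -86.8..-68.2 z 60.2..75.0
side 75 33 x 616.3..636.4 y -80.2..-69.3 z 75.3..81.7
side 0 21 x 601.1..620.9 y 139.2..203.4 z 4.5..14.6
side 15 27 x 609.3..621.9 y 136.0..152.9 z 15.8..29.7
side 30 25 x 609.6..623.7 y 135.3..150.1 z 31.2..44.5
side 45 35 x 609.7..635.7 y 135.8..150.7 z 45.8..59.6
side 60 55 x 610.2..636.7 y 134.1..148.8 z 60.0..75.0
side 75 60 x 610.0..648.0 y 134.8..148.7 z 75.0..89.5
side 90 75 x 609.8..650.2 y 134.1..150.4 z 90.0..105.0
side 105 100 x 609.7..650.2 y 136.2..160.1 z 105.4..119.9
side 120 76 x 614.3..647.4 y 142.0..163.3 z 120.2..134.9
side 135 46 x 619.5..641.1 y 146.0..156.8 z 135.4..150.0
side 150 35 x 620.1..640.9 y 148.8..164.1 z 150.2..164.8
side 165 11 x 629.7..632.9 y 153.5..161.3 z 166.4..177.0
```

View pics/end.png

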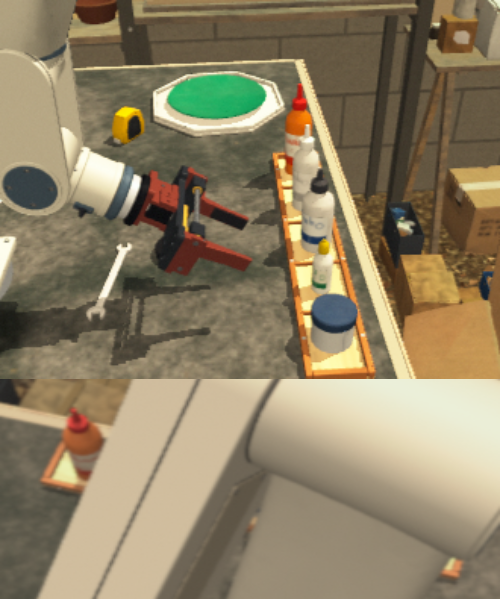

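The row steps down cleanly: orange, white, middle, small, then the tin. Both placed bottles stand upright and the gripper is clear.

```bash
python3 -c "
from workcell import *
print(close_job())"
```

```text
the job is handed in; nothing more can be done
None
```

The 170 mm bottle now stands in the left bay and the small 100 mm bottle in the right bay, so the row steps down in height again. I handed the job in at about 39 s; the last camera check showed all five upright and the gripper clear.

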